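# Blank the upward-looking detector for a dark reading

### The arm

A 7-joint arm with a two-finger parallel gripper is mounted at the origin on the work surface. World frame = base frame: x ahead of the robot, y to its left, z up, the work surface at z = 0. Lengths are in m, angles in degrees, forces in N, time in s.
With the tool pointing down it reaches from about 0.425 to 0.875 m from the base axis. Payload 4.7 kg.
Tool frame: the origin (TCP) lies midway between the tips of the shut fingers; the grasp point (between the pads) lies 19 mm behind it; z points along the fingers, x is the direction in which the jaws open and shut, and the axes are right-handed (so a half turn about z gives the same grasp; the last joint's range is limited). The gripper opens to 87 mm and grips with 3 to 60 N. Pads are 19 mm wide; open, the fingers measure 117 mm over their backs; the gripper's body (75 mm by 190 mm) begins 51 mm behind the grasp point.
Start: joints at [-72.302, 18.392, -4.016, 83.108, 1.295, 78.541, -3.26], TCP at [0.189, 0.622, 0.223] pointing down, gripper open.
Joint ranges: [-163.93, 163.93], [-17.29, 119.83], [-79.2, 71.16], [3.27, 140.29], [-89.18, 269.18], [5.43, 117.66], [-154.24, 154.24]. Speed limits (degrees/s): [147.25, 147.25, 180, 180, 180, 180, 180].

### API

Orientations are given as [roll, pitch, yaw] about the fixed x, y, z axes, in that order (R = Rz(yaw) Ry(pitch) Rx(roll)).
In Python, from cell import telemetry, optics, env gives the robot as it stands.
- The arm moves only by the tool arm_command, never from a script. Its arguments are lists of equal length, an entry for each row: "translation": the shift along the tool's x, y, z in cm, a list of three; "twist": the turn about the tool's z in degrees. In form: {"translation": [[x, y, z], ...], "twist": [twist, ...]}. A call has 1 to 10 rows; each row shifts and turns the pose as measured when the row begins, along the tool's axes as they then stand; what a row does not reach is not made up. A row lasts 1/8 s, in which the tool goes at most 62.5 mm and 10.7 degrees, less where a joint would pass 70% of its speed; a pose out of reach is approached as far as the arm can. A call is refused whole if a number of a shift passes 6.25 or a number of a turn 10.7, either way. A call with a gripper value outside its range is refused whole. "grip" is the opening in per cent of the stroke, from 0 (shut) to 100 (fully open), set as the call begins (left out, the last holds). The fingers move at their own pace and stop on an object; "force" is the grip in N (left out, the last holds). Time passes only in rows, so rows that do not move let the fingers close. It gives the time, the measured TCP pose, the force and the opening at its end, in the units of the state.
- telemetry.get_obs(): the state, without advancing time (a new reading comes with each control period).
- optics.read_camera(name): name is "scene" or "side" or "wrist"; returns a dict with "img" (400x640x3 uint8, blue, green, red), "fx", "fy", "cx", "cy" (pixels), "extrinsics" (4x4, takes a point from camera to world coordinates); the wrist camera has in their place "hand_eye" (4x4, takes a point from camera to tool coordinates, whose origin is the TCP and whose axes are the tool frame's). Camera axes: x right, y up, looking along -z (the intrinsics and any distortion apply to the point x, -y, -z); pixel columns grow to the right and rows downward; lengths in m; the calibration is good to about 2 mm. The wrist camera is an equidistant fisheye: a pixel r from the principal point sees the ray r / f radians off the axis. A picture is of the moment at which its call begins: read the wrist's pose just before it. There is no depth.
- env.sign_off(): hands the job in, once; it reports no verdict.
The state is a dict: "time_s": time; "qpos": joint angles; "joint_velocities": joint speeds; "effort": joint torques, N m; "tool_pos": TCP position; "tool_rot": TCP orientation; "force": force on the tool from outside, world axes, zero at the start; "wrist_torque": the same for the moment, N m; "grip_width": finger opening in m.
Only numpy, scipy, OpenCV 4.12 (cv2) and the standard library are available. Lean on these libraries where they do the work, as an engineer would, in place of code of your own. Each camera call takes 0.05 s, during which the arm holds its last target. There are 200 camera calls.

### The job

Get the upward-looking detector ready for a dark reading: lift the black dust cover off it by its knob and set it down flat, knob up, inside the shallow white tray; then take the metal blanking lid from the sloping rest by its knob and set it on the detector's rim so that it sits fully down and level. Put both down gently rather than dropping them, and leave the other things on the board where they are.

Things in the scene. Friction and masses are not known exactly. Their poses are not given: they have to be found in the camera images.
- detector: fixed black round housing open at the top (outer diameter 88 mm, rim wall 6 mm, mouth 76 mm across, 48 mm deep inside) on a square 112 x 112 x 10 mm dark foot, standing upright on the metal breadboard (a fixed plate whose top is 12 mm above the table). Origin: centre of the foot's underside; z up.
- detector_rim (a point): centre of the detector's mouth, level with the top of the rim, 78 mm above the detector's underside; a seated cover's origin lies here.
- dust_cover: loose black plastic cover, about 70 g, at first seated on the detector. Flange 92 mm across, 5 mm thick; below it a step tapering from 70 to 62 mm across, 7 mm deep, flat foot; above it a central plain round knob 26 mm across, top 37 mm above the flange's underside. Origin: centre of the flange's underside (7 mm above a floor it stands on); z along the knob, up.
- blank_lid: loose bare aluminium lid, about 180 g, at first on the sloping rest, knob leaning 35 degrees from vertical. Flange 92 mm across, 6 mm thick; below it a step tapering from 70 to 62 mm across, 7 mm deep, that enters the detector's mouth; above it a central plain round knob 24 mm across, top 37 mm above the flange's underside. Origin: centre of the flange's underside; z along the knob.
- rest: fixed dark metal stand, foot 112 x 112 mm, about 86 mm high at the back, with two rails sloping at 35 degrees, low end and the lid's lean towards its own -x, and across the low end a stop about 4 mm high against the flange's edge. The lid's origin starts 56 mm above the foot's underside. Origin: centre of the foot's underside; z up.
- tray: fixed white open tray, 152 x 152 mm outside, 18 mm high, walls 4 mm. Origin: centre of its underside; z up.
- tray_in (a point): centre of the tray's inner floor (the upper face of its bottom), axes as the tray's.
- bottle: bystander: loose closed white bottle, 60 mm across, 150 mm high. Origin: centre of the underside.
- lens_tube: bystander: loose short black tube standing upright, 38 mm across, 50 mm high. Origin: centre of the underside.
- ring: bystander: loose black ring lying flat, 60 mm outside, 44 mm inside, 10 mm high. Origin: centre of the underside.
- driver: bystander: loose screwdriver lying roughly along y beyond the detector, square black handle 95 x 22 x 22 mm, 190 mm long in all. Origin: near the handle's blade end, at its underside.
There are look-alikes about, which are no part of the job. Leave any yellow look-alike of the blank_lid alone.

How it is judged (in metres and radians):
On the way, in this order (a step that is already met when the one before it is completed fails the run):
1. the dust cover stands flat, knob up, inside the tray and is let go (x of dust_cover in the frame of tray_in between -0.03 and 0.03 m and y of dust_cover in the frame of tray_in between -0.03 and 0.03 m and z of dust_cover in the frame of tray_in between 0.004 and 0.01 m and angle between dust_cover's own z axis and vertical below 0.06 rad and contact force between dust_cover and the fingers below 0.1 N and linear speed of dust_cover below 0.03 m/s), for 0.2 s.
2. the blanking lid sits fully down and level on the detector's rim and is let go (horizontal distance between blank_lid and detector_rim below 0.006 m and z of blank_lid in the frame of detector_rim between -0.003 and 0.002 m and angle between blank_lid's own z axis and vertical below 0.035 rad and contact force between blank_lid and the fingers below 0.1 N and linear speed of blank_lid below 0.03 m/s), for 0.2 s.
At the end, for the whole second after the job is handed in: Dust cover flat (3.4 deg) and knob up on the tray's floor, centre within 30 mm of the tray's centre along each tray axis; blanking lid on the detector's rim, centre within 6 mm, flange at most 2 mm above the rim, level within 2 deg; both released and at rest (all of step 1 and all of step 2); the robot touches nothing.
It fails at once if a bystander (bottle, lens tube, ring, screwdriver) is moved by more than 25 mm (distance of any of bottle, lens_tube, ring, driver from where it was at the start of the episode above 0.025 m).
It fails at once if the dust cover or the blanking lid is dropped (out of the fingers and faster than 0.6 m/s: a fall of about 20 mm) ((contact force between dust_cover and the fingers below 0.05 N and linear speed of dust_cover above 0.6 m/s) or (contact force between blank_lid and the fingers below 0.05 N and linear speed of blank_lid above 0.6 m/s)).
It also fails if it takes over 48 s, if anything falls off the work surface, if the arm or the gripper's body presses on something with over 40 N, if the wrist force passes 120 N, or if a joint passes its speed limit or range.

## Working session

There is one attempt and no reset: what is moved stays moved. The work goes in short steps, Python scripts to look and compute and a tool call to move; the robot and the scene stay as the last step left them, time stands still between calls to the robot, and variables do not carry over. Pictures are saved under pics/ and viewed, about 8 in all and at most 12, crops included, and the job is handed in when it is done.

Besides the shell and the picture viewer there is one more tool, called after "Emit:" by a JSON object that holds its "api" and its "payload", one argument or row to a line. arm_command: Moves the arm, as the interface text tells. Its arguments: {"type":"object","properties":{"translation":{"type":"array","items":{"type":"array","items":{"type":"number"}}},"twist":{"type":"array","items":{"type":"number"}},"grip":{"type":"number"},"force":{"type":"number"}},"required":["translation","twist"]}

```bash
mkdir -p pics; ls; python3 - <<'E'
from cell import telemetry, optics
import cv2,json
o=telemetry.get_obs();print({k:o[k] for k in('time_s','tool_pos','tool_rot','grip_width')})
for n in('scene','side','wrist'):
    c=optics.read_camera(n);cv2.imwrite(f'pics/{n}0.png',c['img']);print(n,{k:(v.tolist() if hasattr(v,'tolist') else v) for k,v in c.items() if k!='img'})
E
```

```text
pics
{'time_s': 0.0, 'tool_pos': array([0.18875409, 0.62141799, 0.22145156]), 'tool_rot': array([1.79994037e+02, 1.08932869e-01, 7.31110147e+01]), 'grip_width': 0.08632178287296707}
scene {'fx': 389.38668309187995, 'fy': 389.38668309187995, 'cx': 317.0804849242833, 'cy': 199.2513772721993, 'extrinsics': [[-0.040246505336950254, -0.7404259995590686, 0.6709318579297878, 1.3748624611140947], [0.9991668338063775, -0.03437381319582979, 0.02200179964722713, 0.09321725067929788], [0.006771781855712984, 0.6712583557344611, 0.7411925275035944, 1.028973504336811], [0.0, 0.0, 0.0, 1.0]]}
side {'fx': 385.3274278352776, 'fy': 385.3274278352776, 'cx': 317.52555054372584, 'cy': 203.85116930237018, 'extrinsics': [[0.7425401746856853, 0.41791817433593026, -0.5234295449604222, -0.0011527813206322597], [-0.669574878658001, 0.4834742523728645, -0.5638458381176747, -0.4942837636079016], [0.017423284646557693, 0.7691534611845822, 0.6388265666829317, 0.6719124262915295], [0.0, 0.0, 0.0, 1.0]]}
wrist {'fx': 309.70691628693146, 'fy': 309.70691628693146, 'cx': 317.27611592818346, 'cy': 198.2322324052307, 'hand_eye': [[0.9999996013997341, 1.140382518014699e-05, 0.0008927879495142651, 0.00037348891308186527], [0.0002801726053905701, -0.9534221101260544, -0.30163919079935525, -0.08391120025799308], [0.0008477639301215586, 0.30163932070061994, -0.9534217332867888, -0.16219903226222268], [0.0, 0.0, 0.0, 1.0]]}
```

View pics/scene0.png

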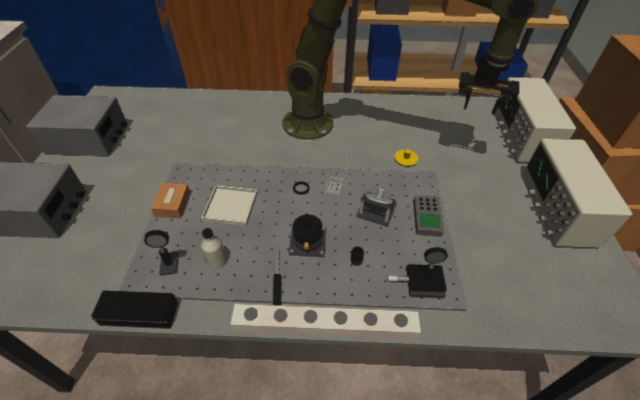

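View pics/side0.png

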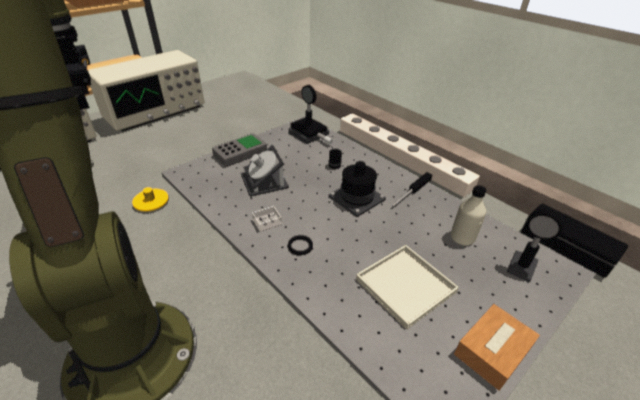

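The scene view shows the tray at about (230,205), the detector and its cover at (308,232), and the rest with the lid at (377,205). In the side view they are at (407,285), (358,187) and (265,170). I'll enlarge both.

```bash
cat > h.py <<'E'
import numpy as np,cv2
from scipy.spatial.transform import Rotation as R
from cell import telemetry, optics
def ray(c,u,v,T=None):
    if 'hand_eye' in c:
        T=T@c['hand_eye'];d=np.array([u-c['cx'],v-c['cy']]);r=np.linalg.norm(d);th=r/c['fx']
        k=np.array([*(d/r*np.sin(th)),np.cos(th)]) if r>0 else np.array([0,0,1.])
    else:
        T=c['extrinsics'];k=np.array([(u-c['cx'])/c['fx'],(v-c['cy'])/c['fy'],1])
    T=np.array(T);return T[:3,3],T[:3,:3]@(k*[1,-1,-1])
def onz(c,u,v,z,T=None):
    o,d=ray(c,u,v,T);return o+d*(z-o[2])/d[2]
def proj(c,P,T=None):
    T=np.array(c['extrinsics']) if 'extrinsics' in c else T@c['hand_eye']
    p=(np.array(P)-T[:3,3])@T[:3,:3]*[1,-1,-1]
    if 'hand_eye' in c:
        r=np.linalg.norm(p[...,:2],axis=-1,keepdims=True);f=np.arctan2(r,p[...,2:])/r
        q=p[...,:2]*f
    else: q=p[...,:2]/p[...,2:]
    return q*c['fx']+[c['cx'],c['cy']]
def tool():
    o=telemetry.get_obs();T=np.eye(4);T[:3,:3]=R.from_euler('xyz',o['tool_rot'],degrees=True).as_matrix();T[:3,3]=o['tool_pos'];return T
E
python3 - <<'E'
import cv2,numpy as np
a=cv2.imread('pics/scene0.png')[165:265,195:405];b=cv2.imread('pics/side0.png')[140:330,230:470]
cv2.imwrite('pics/a.png',cv2.resize(a,(798,380),interpolation=cv2.INTER_CUBIC))
cv2.imwrite('pics/b.png',cv2.resize(b,(720,570),interpolation=cv2.INTER_CUBIC))
E
```

```text
(no output)
```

View pics/a.png

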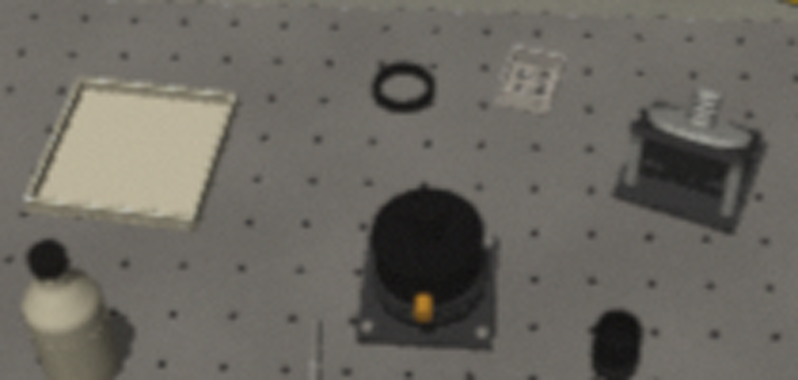

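View pics/b.png

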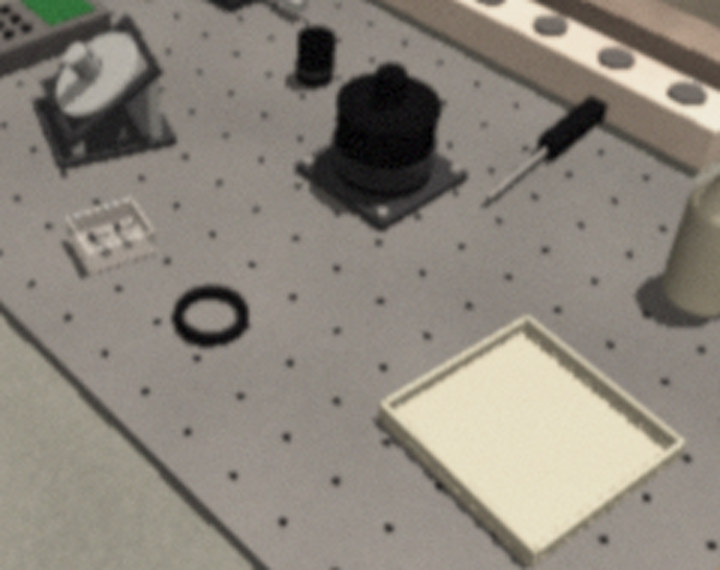

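Crop a: tray rim corners at (80,80), (237,95), (195,225) and (25,200); rest foot corners at (615,195), (733,233) and (765,150); lid knob end at (708,92). Crop b: tray corners at (380,405), (527,318), (683,440) and (533,552); cover knob top at (391,70); detector foot corners at (298,170), (381,226) and (467,177); lid knob at (75,60).

```bash
python3 - <<'E'
from h import *
S=optics.read_camera('scene');D=optics.read_camera('side');np.set_printoptions(precision=4,suppress=True)
A=lambda u,v:(u/3.8+195,v/3.8+165)
B=lambda u,v:(u/3+230,v/3+140)
f=lambda n,L,z:print(n,*[(onz(S,*A(*p),z) if n[0]=='a' else onz(D,*B(*p),z))[:2] for p in L])
f('a tray',[(80,80),(237,95),(195,225),(25,200)],.03)
f('b tray',[(380,405),(527,318),(683,440),(533,550)],.03)
f('b det foot',[(298,170),(381,222),(467,177)],.022)
f('a det foot',[(358,340),(492,345)],.022)
f('b detknob',[(391,70)],.127)
f('b detflange',[(387,108)],.095)
f('a detflange',[(427,243)],.095)
f('a rest',[(615,195),(733,233),(765,150)],.014)
f('b rest',[(35,103),(65,170),(175,140)],.014)
def tri(a,b):
    o,d=ray(S,*A(*a));p,e=ray(D,*B(*b));s=np.linalg.lstsq(np.c_[d,-e],p-o,rcond=None)[0]
    return (o+d*s[0]+p+e*s[1])/2,np.linalg.norm(o+d*s[0]-p-e*s[1])
print('lidknob',tri((708,90),(73,62)))
E
```

```text
a tray [ 0.4239 -0.2985] [ 0.4363 -0.1489] [ 0.5912 -0.1629] [ 0.5704 -0.3151]
b tray [ 0.4287 -0.1593] [ 0.577  -0.1748] [ 0.565  -0.3202] [ 0.416  -0.3052]
b det foot [0.5759 0.081 ] [ 0.5807 -0.0172] [ 0.684  -0.0256]
a det foot [ 0.6974 -0.0134] [0.6973 0.0956]
b detknob [0.6357 0.0352]
b detflange [0.6276 0.0284]
a detflange [0.6519 0.041 ]
a rest [0.5277 0.2007] [0.5661 0.3024] [0.4678 0.3396]
b rest [0.4604 0.3321] [0.4228 0.2264] [0.5264 0.1965]
lidknob (array([0.4697, 0.2751, 0.0887]), np.float64(0.007305025732523581))
```

Emit:
{"api": "arm_command", "payload": {
  "translation": [
    [-3.08,4.28,0],
    [-3.08,4.28,0],
    [-3.08,4.28,0],
    [-3.08,4.28,0],
    [-3.08,4.28,0],
    [-3.08,4.28,0],
    [-3.08,4.28,0],
    [-3.08,4.28,0],
    [-3.08,4.28,0],
    [-3.08,4.28,0]
  ],
  "twist": [0,0,0,0,0,0,0,0,0,0],
  "grip": 100
}}

```text
time_s: 1.5
tool_pos: [0.5158, 0.195, 0.2207]
tool_rot: [-179.9, -0.1, 73.7]
force: [-0.3, -0.5, 0.1]
grip_width: 0.087
```

Emit:
{"api": "arm_command", "payload": {
  "translation": [
    [-3,4,0],
    [-3,4,0],
    [-3,4,0],
    [-3,4,0],
    [0,0,0]
  ],
  "twist": [0,0,0,0,0]
}}

```text
time_s: 2.12
tool_pos: [0.6404, 0.024, 0.2203]
tool_rot: [179.9, -0.0, 73.4]
force: [-1.0, 0.4, -0.2]
grip_width: 0.0871
```

```bash
python3 - <<'E'
from h import *
T=tool();c=optics.read_camera('wrist');cv2.imwrite('pics/w1.png',c['img']);np.save('T1.npy',T);print(T.round(4))
E
```

```text
[[ 2.864e-01  9.581e-01  1.300e-03  6.404e-01]
 [ 9.581e-01 -2.864e-01 -0.000e+00  2.400e-02]
 [ 3.000e-04  1.300e-03 -1.000e+00  2.203e-01]
 [ 0.000e+00  0.000e+00  0.000e+00  1.000e+00]]
```

View pics/w1.png

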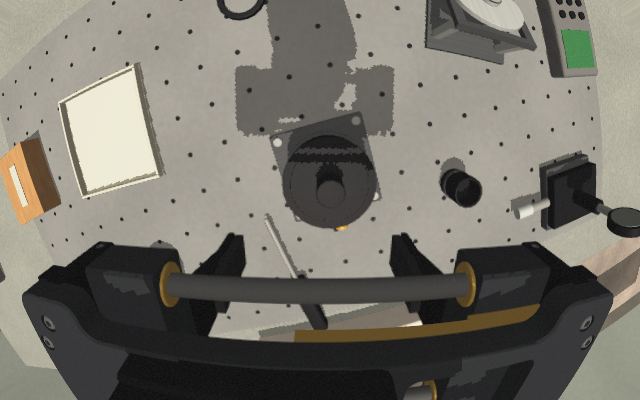

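The wrist view shows the cover flange centred at about (330,183), the knob top at about (331,193) and the tray rim corners at (58,103), (136,65), (162,178) and (83,197).

```bash
python3 - <<'E'
from h import *
from scipy.optimize import least_squares
T=np.load('T1.npy');c=optics.read_camera('wrist');np.set_printoptions(precision=4,suppress=True)
g=lambda L,z:print(*[onz(c,*p,z,T)[:2] for p in L])
g([(331,193)],.127)
# flange circle extremes
P=np.array([onz(c,*p,.095,T)[:2] for p in [(282,183),(378,183),(330,229.5)]])
r=least_squares(lambda q:np.linalg.norm(P-q[:2],axis=1)-.046,[.63,.03]);print(r.x,r.fun)
g([(356,120),(277,142)],.022)
g([(58,103),(136,65),(162,178),(83,197)],.03)
im=cv2.resize(c['img'][100:240,250:410],None,fx=3.5,fy=3.5,interpolation=cv2.INTER_CUBIC)
im2=cv2.resize(c['img'][0:80,410:550],None,fx=4,fy=4,interpolation=cv2.INTER_CUBIC)
im=cv2.convertScaleAbs(im,alpha=1.8,beta=20)
k=np.zeros((490+0,560,3),np.uint8);k[:im.shape[0]]=im;cv2.imwrite('pics/c.png',k);cv2.imwrite('pics/lid.png',im2)
E
```

```text
[0.6365 0.0377]
[0.6385 0.0378] [0.0006 0.0006 0.0001]
[0.5913 0.0856] [ 0.5897 -0.01  ]
[ 0.4187 -0.305 ] [ 0.4345 -0.1511] [ 0.5842 -0.1663] [ 0.5654 -0.3173]
```

View pics/c.png

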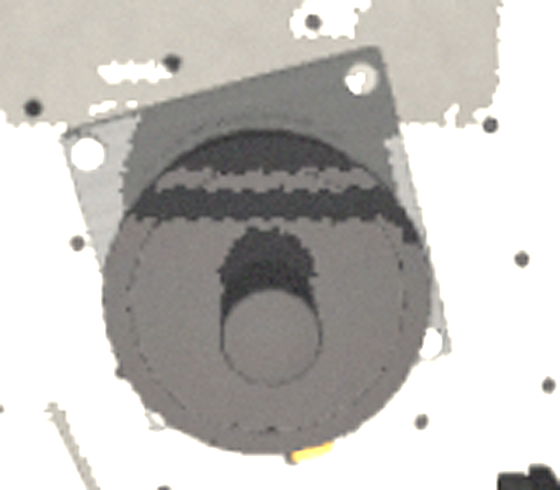

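The enlarged crop puts the knob top centre at (271,337), which is px (327.4,196.3). The flange edges are at px 279.4 and 373.4 (left, right) and 136.6 and 230 (top, bottom).

```bash
python3 - <<'E'
from h import *
from scipy.optimize import least_squares
T=np.load('T1.npy');c=optics.read_camera('wrist');np.set_printoptions(precision=4,suppress=True)
k=onz(c,327.4,196.3,.127,T);print(k)
P=np.array([onz(c,*p,.095,T)[:2] for p in [(279.4,183),(373.4,183),(327,230),(323,136.6)]])
r=least_squares(lambda q:np.linalg.norm(P-q[:2],axis=1)-.046,[.63,.03]);print(r.x,r.fun)
U=tool()
for q in (k[:2],r.x): print('tool shift cm',(U[:3,:3].T@(np.r_[q,.1]-U[:3,3]))*100)
E
```

```text
[0.6384 0.0339 0.127 ]
[0.6373 0.0344] [-0.0005 -0.0004  0.0009  0.0009]
tool shift cm [ 0.2268 -0.1007 12.0353]
tool shift cm [ 0.2448 -0.2271 12.0355]
```

View pics/lid.png

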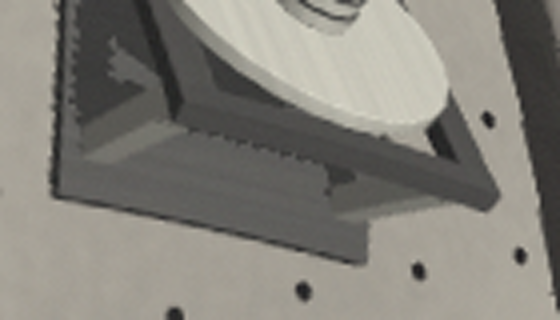

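The lid crop shows only the high back of the rest, so I'll view it again when the arm is there. Now I'll go down onto the cover's knob.

Emit:
{"api": "arm_command", "payload": {
  "translation": [
    [0.24,-0.16,3],
    [0,0,3],
    [0,0,3],
    [0,0,2.3],
    [0,0,0.6],
    [0,0,0]
  ],
  "twist": [0,0,0,0,0,0]
}}

```text
time_s: 3.02
tool_pos: [0.6354, 0.049, 0.1006]
tool_rot: [-179.9, -0.7, 74.9]
force: [0.1, -0.1, -1.1]
grip_width: 0.0869
```

Emit:
{"api": "arm_command", "payload": {
  "translation": [
    [0,0,0],
    [0,0,0],
    [0,0,0],
    [0,0,0]
  ],
  "twist": [0,0,0,0],
  "grip": 0,
  "force": 20
}}

```text
time_s: 3.52
tool_pos: [0.6373, 0.0497, 0.1041]
tool_rot: [179.8, -0.9, 74.9]
force: [0.3, 0.9, 0.1]
grip_width: 0.0548
```

Emit:
{"api": "arm_command", "payload": {
  "translation": [
    [0,0,0],
    [0,0,0]
  ],
  "twist": [0,0],
  "grip": 100
}}

```text
time_s: 3.78
tool_pos: [0.6374, 0.0495, 0.1042]
tool_rot: [179.8, -0.9, 74.9]
force: [-0.0, 0.0, -0.3]
grip_width: 0.0675
```

```bash
cat > go.py <<'E'
import sys
from h import *
# target x y z yaw -> tool-axis shift cm, twist
t=[float(a) for a in sys.argv[1:5]];T=tool();o=telemetry.get_obs()
print('pose',o['tool_pos'].round(4),o['tool_rot'].round(2),'F',np.round(o['force'],1),'q',np.round(o['qpos'],1),'w',round(o['grip_width'],4))
print('shift cm',(T[:3,:3].T@(np.array(t[:3])-T[:3,3])*100).round(2),'twist',round(-(t[3]-o['tool_rot'][2]),2))
E
python3 go.py .638 .0342 .103 73.1
```

```text
pose [0.6374 0.0495 0.1042] [179.8   -0.89  74.9 ] F [-0.   0.  -0.3] q [-25.5  22.2  23.9  94.1 -10.6  65.3  76.1] w 0.0675
shift cm [-1.47  0.46  0.1 ] twist 1.8
```

Emit:
{"api": "arm_command", "payload": {
  "translation": [
    [-0.75,0.2,0],
    [-0.7,0.2,0],
    [0,0,0],
    [0,0,0]
  ],
  "twist": [1,0.8,0,0]
}}

```text
time_s: 4.28
tool_pos: [0.6372, 0.0325, 0.1038]
tool_rot: [179.8, -0.9, 72.9]
force: [0.4, 0.2, -0.0]
grip_width: 0.0868
```

```bash
python3 go.py .638 .0342 .102 73.1
```

```text
pose [0.6372 0.0325 0.1038] [179.84  -0.86  72.9 ] F [ 0.4  0.2 -0. ] q [-24.6  22.2  24.6  94.3 -10.8  65.3  75.8] w 0.0868
shift cm [0.19 0.03 0.18] twist -0.2
```

Emit:
{"api": "arm_command", "payload": {
  "translation": [
    [0.15,0,0.2],
    [0,0,0],
    [0,0,0],
    [0,0,0],
    [0,0,0],
    [0,0,0],
    [0,0,0]
  ],
  "twist": [0,0,0,0,0,0,0],
  "grip": 0,
  "force": 20
}}

```text
time_s: 5.15
tool_pos: [0.6377, 0.035, 0.1016]
tool_rot: [179.8, -0.9, 73.0]
force: [-0.1, -0.2, 2.0]
grip_width: 0.0255
```

```bash
python3 go.py .638 .0342 .102 73.1
```

```text
pose [0.6377 0.035  0.1016] [179.85  -0.89  72.97] F [-0.1 -0.2  2. ] q [-24.7  22.4  24.5  94.3 -10.9  65.1  75.7] w 0.0255
shift cm [-0.07  0.05 -0.04] twist -0.13
```

Emit:
{"api": "arm_command", "payload": {
  "translation": [
    [0,0,-1],
    [0,0,-2.5],
    [0,0,-4],
    [0,0,-3],
    [0,0,0]
  ],
  "twist": [0,0,0,0,0]
}}

```text
time_s: 5.78
tool_pos: [0.6366, 0.0331, 0.2111]
tool_rot: [179.9, -0.9, 72.9]
force: [0.5, -0.9, -0.3]
grip_width: 0.0251
```

```bash
python3 go.py .5007 -.235 .15 73.1;python3 - <<'E'
from h import *
T=tool();np.save('T2.npy',T);c=optics.read_camera('wrist');cv2.imwrite('pics/w2.png',c['img'])
E
```

```text
pose [0.6366 0.0331 0.2111] [179.87  -0.85  72.94] F [ 0.5 -0.9 -0.3] q [-25.5  17.6  25.7  87.3  -8.5  76.5  74. ] w 0.0251
shift cm [-29.7   -5.13   5.66] twist -0.16
```

View pics/w2.png

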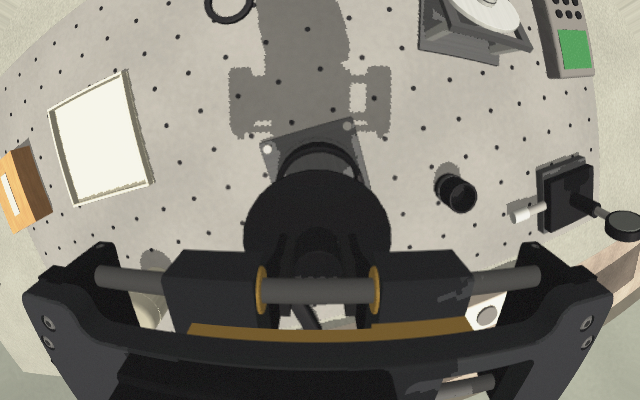

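The cover is held level in the fingers. Next, the tray.

Emit:
{"api": "arm_command", "payload": {
  "translation": [
    [-3,-0.5,0],
    [-4,-0.7,0],
    [-4,-0.7,0],
    [-4,-0.7,0],
    [-4,-0.7,0],
    [-4,-0.7,0],
    [-3,-0.5,0],
    [-2,-0.3,0],
    [0,0,0]
  ],
  "twist": [0,0,0,0,0,0,0,0,0]
}}

```text
time_s: 6.95
tool_pos: [0.4885, -0.2352, 0.1929]
tool_rot: [-178.7, -0.4, 72.4]
force: [-0.2, -0.5, -1.1]
grip_width: 0.0253
```

```bash
python3 go.py .5007 -.235 .07 73.1
```

```text
pose [ 0.4885 -0.2352  0.1929] [-178.74   -0.4    72.4 ] F [-0.2 -0.5 -1.1] q [ -9.6   7.8  35.8 101.   -5.   74.   99.9] w 0.0253
shift cm [ 0.31  1.43 12.27] twist -0.7
```

Emit:
{"api": "arm_command", "payload": {
  "translation": [
    [0.3,0.7,1.5],
    [0,0.7,3],
    [0,0,3],
    [0,0,3],
    [0,0,2],
    [0,0,1],
    [0,0,0]
  ],
  "twist": [0,0,0,0,0,0,0]
}}

```text
time_s: 7.82
tool_pos: [0.5025, -0.2239, 0.0444]
tool_rot: [-178.3, -0.6, 73.1]
force: [0.1, -0.6, 0.2]
grip_width: 0.0257
```

```bash
python3 go.py .5007 -.235 .036 73.1
```

```text
pose [ 0.5025 -0.2239  0.0444] [-178.27   -0.57   73.12] F [ 0.1 -0.6  0.2] q [ -7.4  18.8  33.6 108.1 -12.4  58.6 104.8] w 0.0257
shift cm [-1.12  0.18  0.83] twist 0.02
```

Emit:
{"api": "arm_command", "payload": {
  "translation": [
    [-0.9,0,0.2],
    [0,0,0.3],
    [0,0,0.2],
    [0,0,0]
  ],
  "twist": [0,0,0,0]
}}

```text
time_s: 8.32
tool_pos: [0.5014, -0.2337, 0.039]
tool_rot: [-178.5, -0.6, 73.1]
force: [-0.4, -1.0, -0.9]
grip_width: 0.0255
```

Emit:
{"api": "arm_command", "payload": {
  "translation": [
    [0,0,0.2],
    [0,0,0.1],
    [0,0,0.1],
    [0,0,0]
  ],
  "twist": [0,0,0,0]
}}

```text
time_s: 8.82
tool_pos: [0.5016, -0.2336, 0.0353]
tool_rot: [-178.6, -0.6, 73.1]
force: [-0.3, -0.9, 1.2]
grip_width: 0.0253
```

Emit:
{"api": "arm_command", "payload": {
  "translation": [
    [0,0,0.15],
    [0,0,0]
  ],
  "twist": [0,0]
}}

```text
time_s: 9.07
tool_pos: [0.5015, -0.2336, 0.035]
tool_rot: [-178.5, -0.6, 73.1]
force: [0.6, 0.2, 0.5]
grip_width: 0.0256
```

Emit:
{"api": "arm_command", "payload": {
  "translation": [
    [0,0,0.2],
    [0,0,0.1],
    [0,0,0]
  ],
  "twist": [0,0,0]
}}

```text
time_s: 9.45
tool_pos: [0.5014, -0.2336, 0.0349]
tool_rot: [-178.5, -0.7, 73.1]
force: [-0.7, 0.1, -0.4]
grip_width: 0.0255
```

The tool stopped at z 0.035, the height expected for the cover standing on the floor. I'll release it.

Emit:
{"api": "arm_command", "payload": {
  "translation": [
    [0,0,0],
    [0,0,0],
    [0,0,0],
    [0,0,0],
    [0,0,0],
    [0,0,0]
  ],
  "twist": [0,0,0,0,0,0],
  "grip": 100
}}

```text
time_s: 10.2
tool_pos: [0.5014, -0.2334, 0.0339]
tool_rot: [-178.5, -0.7, 73.1]
force: [-0.3, 0.4, 0.8]
grip_width: 0.0776
```

Emit:
{"api": "arm_command", "payload": {
  "translation": [
    [0,0,-2],
    [0,0,-4],
    [0,0,-5],
    [0,0,-5],
    [0,0,-3],
    [0,0,0]
  ],
  "twist": [0,0,0,0,0,0]
}}

```text
time_s: 10.95
tool_pos: [0.5058, -0.2388, 0.2372]
tool_rot: [-178.8, -0.7, 73.0]
force: [-0.4, -0.7, -0.3]
grip_width: 0.0868
```

```bash
python3 go.py .4450 .28 .25 69.5; python3 - <<'E'
from h import *
c=optics.read_camera('side');w=optics.read_camera('wrist')
a=cv2.resize(c['img'][220:330,330:480],None,fx=3,fy=3,interpolation=cv2.INTER_CUBIC)
b=w['img'][:300,150:500]
k=np.zeros((330,800,3),np.uint8);k[:,:450]=a;k[:300,450:]=b;cv2.imwrite('pics/t.png',k)
E
```

```text
pose [ 0.5058 -0.2388  0.2372] [-178.83   -0.71   73.01] F [-0.4 -0.7 -0.3] q [ -9.5   8.6  36.2  95.2  -5.7  79.2 100.6] w 0.0868
shift cm [ 47.86 -20.98  -0.27] twist 3.51
```

View pics/t.png

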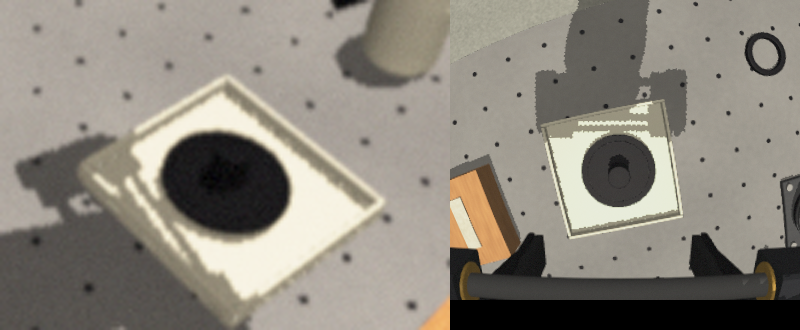

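The cover stands flat near the middle of the tray, and both views agree. Now to the rest.

Emit:
{"api": "arm_command", "payload": {
  "translation": [
    [3,-1.2,0],
    [4.8,-1.8,0],
    [5,-1.9,0],
    [5,-1.9,0],
    [5,-1.9,0],
    [5,-1.9,0],
    [5,-1.9,0],
    [5,-1.9,0],
    [5,-1.9,0],
    [4.5,-1.5,0]
  ],
  "twist": [0,0,0,0,0,0,0,0,0,0]
}}

```text
time_s: 12.3
tool_pos: [0.464, 0.2754, 0.2289]
tool_rot: [-177.4, 0.2, 72.4]
force: [0.3, 0.2, 0.1]
grip_width: 0.0871
```

```bash
python3 go.py .470 .27 .23 69.5
```

```text
pose [0.464  0.2754 0.2289] [-177.37    0.18   72.38] F [0.3 0.2 0.1] q [-40.5   6.2   9.   97.2  -2.9  78.6  41.4] w 0.0871
shift cm [-0.34  0.73 -0.14] twist 2.88
```

Emit:
{"api": "arm_command", "payload": {
  "translation": [
    [0,0,0],
    [0,0,0]
  ],
  "twist": [2.9,0]
}}

```text
time_s: 12.55
tool_pos: [0.4605, 0.2795, 0.225]
tool_rot: [-177.1, 0.6, 69.9]
force: [-0.0, -0.0, -0.9]
grip_width: 0.0872
```

```bash
python3 go.py .470 .27 .23 69.5; python3 - <<'E'
from h import *
T=tool();np.save('T3.npy',T);c=optics.read_camera('wrist');cv2.imwrite('pics/w3.png',c['img'])
cv2.imwrite('pics/w3c.png',cv2.resize(c['img'][80:280,200:440],None,fx=3,fy=3,interpolation=cv2.INTER_CUBIC))
E
```

```text
pose [0.4605 0.2795 0.225 ] [-177.11    0.6    69.9 ] F [-0.  -0.  -0.9] q [-41.    6.5   8.9  97.3  -3.   78.6  38.4] w 0.0872
shift cm [-0.57  1.2  -0.55] twist 0.4
```

View pics/w3c.png

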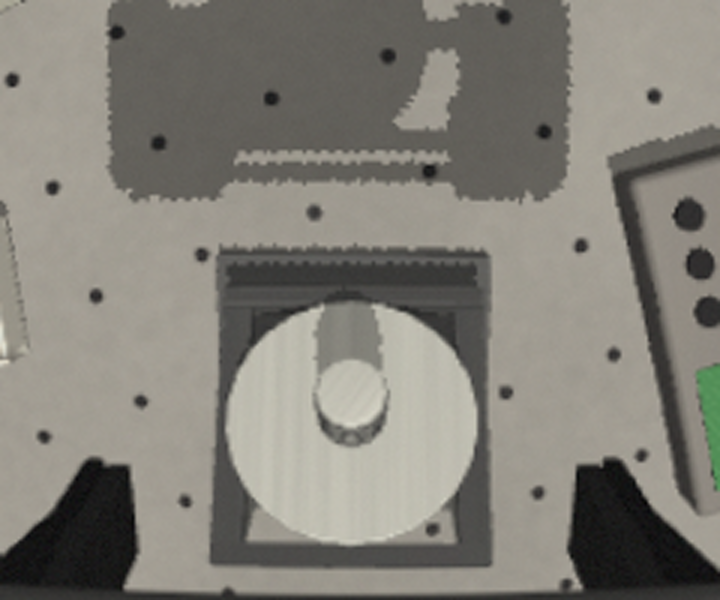

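The crop shows the lid squarely aligned with the tool. The knob top centre is at (351,394) and the flange's upper edges are at x 226 and 478, y 300 and 543.

```bash
python3 - <<'E'
from h import *
T=np.load('T3.npy');c=optics.read_camera('wrist');np.set_printoptions(precision=4,suppress=True)
k=onz(c,200+351/3,80+394/3,.068+.037*np.cos(np.radians(35)),T)
y=np.radians(69.9);ty=np.array([np.sin(y),-np.cos(y),0]);tx=np.array([np.cos(y),np.sin(y),0]);a=np.radians(35)
n=-ty*np.sin(a)+np.array([0,0,np.cos(a)]);s=np.cross(n,tx)
o=k-.037*n;print('knobtop',k,'origin',o)
for nm,v in (('L',-tx),('R',tx),('s',s),('-s',-s)):
    print(nm,(proj(c,o+.006*n+.046*v,T)-[200,80])*3)
ft=o+.006*n
tip=ft-ty*.0125;tip[2]=ft[2]+.003;print('fltop',ft,'tip target',tip)
E
python3 go.py .470 .27 .23 69.5
```

```text
knobtop [0.4735 0.2731 0.0983] origin [0.4934 0.2658 0.068 ]
L [225.5925 419.5137]
R [478.5423 420.385 ]
s [352.6523 303.424 ]
-s [351.0446 546.5051]
fltop [0.4902 0.267  0.0729] tip target [0.4784 0.2713 0.0759]
pose [0.4605 0.2794 0.2254] [-177.11    0.55   69.89] F [ 0.3 -0.4  0.4] q [-40.9   6.4   8.9  97.3  -3.   78.6  38.5] w 0.087
shift cm [-0.57  1.19 -0.51] twist 0.39
```

```bash
python3 go.py .478 .2713 .110 69.9
```

```text
pose [0.4605 0.2794 0.2254] [-177.11    0.55   69.89] F [ 0.3 -0.4  0.4] q [-40.9   6.4   8.9  97.3  -3.   78.6  38.5] w 0.087
shift cm [-0.05  2.5  11.43] twist -0.01
```

Emit:
{"api": "arm_command", "payload": {
  "translation": [
    [0,0.6,2],
    [0,0.6,2.5],
    [0,0.6,2.5],
    [0,0.6,2],
    [0,0,1.5],
    [0,0,0.7],
    [0,0,0]
  ],
  "twist": [0,0,0,0,0,0,0]
}}

```text
time_s: 13.52
tool_pos: [0.4789, 0.2666, 0.1091]
tool_rot: [-177.1, 0.5, 69.6]
force: [-0.5, 0.5, 0.3]
grip_width: 0.0867
```

```bash
python3 go.py .478 .2713 .077 69.9
```

```text
pose [0.4789 0.2666 0.1091] [-177.13    0.53   69.6 ] F [-0.5  0.5  0.3] q [-39.2  12.6   9.7 104.1  -4.3  65.8  41.8] w 0.0867
shift cm [ 0.44 -0.09  3.22] twist -0.3
```

Emit:
{"api": "arm_command", "payload": {
  "translation": [
    [0.35,0,1],
    [0,0,1],
    [0,0,0.8],
    [0,0,0.3],
    [0,0,0]
  ],
  "twist": [-0.3,0,0,0,0]
}}

```text
time_s: 14.15
tool_pos: [0.4791, 0.2714, 0.0774]
tool_rot: [-177.2, 0.4, 70.0]
force: [-0.1, 0.1, -0.1]
grip_width: 0.0868
```

```bash
python3 go.py .478 .2713 .077 69.9
```

```text
pose [0.4791 0.2714 0.0774] [-177.2     0.4    69.98] F [-0.1  0.1 -0.1] q [-39.2  14.7   9.4 105.5  -4.8  62.1  42.2] w 0.0868
shift cm [-0.05 -0.09  0.04] twist 0.08
```

Emit:
{"api": "arm_command", "payload": {
  "translation": [
    [0,0,0],
    [0,0,0],
    [0,0,0],
    [0,0,0],
    [0,0,0],
    [0,0,0],
    [0,0,0]
  ],
  "twist": [0,0,0,0,0,0,0],
  "grip": 0,
  "force": 12
}}

```text
time_s: 15.02
tool_pos: [0.4797, 0.2715, 0.0784]
tool_rot: [-177.3, 0.3, 70.0]
force: [0.0, -1.1, 1.6]
grip_width: 0.0249
```

Emit:
{"api": "arm_command", "payload": {
  "translation": [
    [0,0,-0.5],
    [0,0,-1],
    [0,0,-2],
    [0,0,-2.5],
    [0,0,-2],
    [0,0,0]
  ],
  "twist": [0,0,0,0,0,0]
}}

```text
time_s: 15.78
tool_pos: [0.4827, 0.2702, 0.1613]
tool_rot: [-177.2, 0.4, 70.0]
force: [0.0, 0.8, -2.3]
grip_width: 0.0237
```

```bash
python3 go.py .638 .0345 .165 72; python3 - <<'E'
from h import *
T=tool();np.save('T4.npy',T);c=optics.read_camera('wrist');s=optics.read_camera('side')
a=cv2.resize(c['img'][150:300,220:420],(400,300),interpolation=cv2.INTER_CUBIC)
b=cv2.resize(s['img'][90:240,180:380],(400,300),interpolation=cv2.INTER_CUBIC)
cv2.imwrite('pics/w4.png',np.hstack([a,b]))
E
```

```text
pose [0.4827 0.2702 0.1613] [-177.18    0.42   69.96] F [ 0.   0.8 -2.3] q [-39.4  10.5   9.8 100.2  -3.8  71.6  41.5] w 0.0237
shift cm [-16.83  22.63  -1.36] twist -2.04
```

View pics/w4.png

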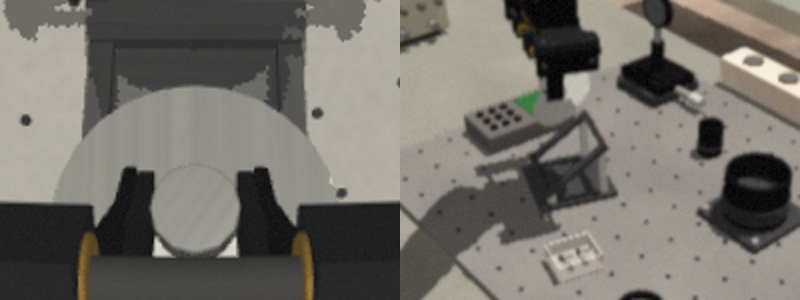

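The lid is lifted and held, with the knob top at crop (196,208) and the flange's far edge at (196,85). I'll compare these with the held tilt a model predicts.

```bash
cat > lid.py <<'E'
from h import *
# predict knob-top centre and flange far edge in wrist px for lid tilt th about the pivot
def model(T,c,th,a=.0235,pt=None):
    # grip-time lid pose
    y=np.radians(69.9);ty=np.array([np.sin(y),-np.cos(y),0]);n0=-ty*np.sin(np.radians(35))+np.array([0,0,np.cos(np.radians(35))])
    Tg=np.eye(4);Tg[:3,:3]=R.from_euler('xyz',[-177.3,.3,70],degrees=True).as_matrix();Tg[:3,3]=[.4797,.2715,.0784]
    p=np.linalg.inv(Tg)@np.r_[np.array([.4934,.2658,.068])+a*n0,1]   # pivot in tool
    P=(T@p)[:3]; 
    y=T[:3,1]*[1,1,0];y/=np.linalg.norm(y);t=np.radians(th)
    n=-y*np.sin(t)+np.array([0,0,np.cos(t)]);s=y*np.cos(t)+np.array([0,0,np.sin(t)])
    o=P-a*n
    return o,n,proj(c,np.array([o+.037*n,o+.006*n+.046*s]),T)
E
python3 - <<'E'
from lid import *
T=np.load('T4.npy');c=optics.read_camera('wrist');np.set_printoptions(precision=4,suppress=True)
for th in (40,35,30,25,20,15,10,5,0,-5): o,n,q=model(T,c,th);print(th,o,q.ravel(),q[0,1]-q[1,1])
E
```

```text
40 [0.498  0.264  0.1522] [315.4274 253.7497 315.5408 341.4911] -87.74141289080842
35 [0.4964 0.2645 0.1509] [315.4123 255.9497 315.6347 338.6049] -82.6551821891
30 [0.4948 0.2651 0.1498] [315.3997 258.1878 315.7251 335.3008] -77.11294249701405
25 [0.4931 0.2658 0.1489] [315.3898 260.4426 315.8118 331.6186] -71.17600995214286
20 [0.4913 0.2664 0.1481] [315.3825 262.6924 315.8944 327.5957] -64.90334594691649
15 [0.4895 0.2671 0.1475] [315.3781 264.9156 315.9728 323.2669] -58.35135319878424
10 [0.4876 0.2678 0.147 ] [315.3764 267.091  316.047  318.6647] -51.57370966791416
5 [0.4857 0.2685 0.1468] [315.3776 269.1983 316.1168 313.8195] -44.62123641592865
0 [0.4838 0.2692 0.1467] [315.3816 271.218  316.1822 308.7598] -37.541799274701475
-5 [0.4818 0.2699 0.1468] [315.3883 273.132  316.2431 303.5122] -30.380246168445524
```

```bash
sed -i 's/+.046\*s\]/-.046*s]/' lid.py; python3 - <<'E'
from lid import *
T=np.load('T4.npy');c=optics.read_camera('wrist');np.set_printoptions(precision=1,suppress=True)
for th in (40,35,30,25,20,15,10,5,0,-5): o,n,q=model(T,c,th);print(th,q.ravel(),q[0,1]-q[1,1])
E
```

```text
40 [315.4 253.7 316.5 199. ] 54.71902074336589
35 [315.4 255.9 316.5 194.6] 61.39944467187246
30 [315.4 258.2 316.4 190.4] 67.8298630035988
25 [315.4 260.4 316.4 186.5] 73.95532307288588
20 [315.4 262.7 316.3 183. ] 79.71821932954046
15 [315.4 264.9 316.2 179.9] 85.05847602048732
10 [315.4 267.1 316.2 177.2] 89.9137713724935
5 [315.4 269.2 316.1 175. ] 94.21981669087546
0 [315.4 271.2 316.  173.3] 97.91071340907575
-5 [315.4 273.1 315.9 172.2] 100.91942335933484
```

The match is at 35° (61.5 px measured, 61.4 predicted), so the lid is held rigidly at its tilt. I'll carry it to the detector, then let it swing or ease it level on the rim.

```bash
python3 go.py .620 .0416 .165 70
```

```text
pose [0.4808 0.2693 0.1582] [-176.97    0.69   69.98] F [-0.2 -0.2 -2.4] q [-39.4  10.6   9.7 100.4  -3.9  71.6  41.5] w 0.024
shift cm [-16.63  20.82  -1.58] twist -0.02
```

Emit:
{"api": "arm_command", "payload": {
  "translation": [
    [-1,1.2,-0.3],
    [-1.8,2.2,-0.3],
    [-2,2.5,-0.2],
    [-2,2.5,-0.2],
    [-2,2.5,-0.2],
    [-2,2.5,-0.2],
    [-2,2.5,0],
    [-1.8,2.3,0],
    [-1.2,1.6,0],
    [0,0,0]
  ],
  "twist": [0,0,0,0,0,0,0,0,0,0]
}}

```text
time_s: 17.23
tool_pos: [0.6165, 0.0332, 0.1582]
tool_rot: [-176.7, 1.4, 69.6]
force: [0.0, 0.1, -2.2]
grip_width: 0.0237
```

```bash
python3 go.py .620 .0416 .133 70
```

```text
pose [0.6165 0.0332 0.1582] [-176.71    1.39   69.64] F [ 0.   0.1 -2.2] q [-20.9  19.7  19.4  90.2  -6.7  74.8  69.2] w 0.0237
shift cm [0.97 0.18 2.49] twist -0.36
```

Emit:
{"api": "arm_command", "payload": {
  "translation": [
    [0.4,0.1,0.6],
    [0.4,0.1,0.8],
    [0,0,0.7],
    [0,0,0.2],
    [0,0,0]
  ],
  "twist": [0,0,0,0,0]
}}

```text
time_s: 17.85
tool_pos: [0.6179, 0.0461, 0.1323]
tool_rot: [-176.5, 1.3, 70.0]
force: [0.3, 0.2, -1.9]
grip_width: 0.0238
```

Emit:
{"api": "arm_command", "payload": {
  "translation": [
    [0,0,0],
    [0,0,0],
    [0,0,0]
  ],
  "twist": [0,0,0],
  "force": 7
}}

```text
time_s: 18.23
tool_pos: [0.6183, 0.0459, 0.1331]
tool_rot: [-176.6, 1.3, 70.0]
force: [-0.4, -0.1, -2.2]
grip_width: 0.0237
```

```bash
python3 go.py .620 .0416 .133 70; python3 - <<'E'
from lid import *
T=tool();c=optics.read_camera('wrist');np.set_printoptions(precision=1,suppress=True)
cv2.imwrite('pics/w5.png',c['img'])
for th in (35,20,0): print(th,model(T,c,th)[2].ravel())
print(c['img'][150:275,310:322].mean((1,2)).astype(int).tolist())
E
```

```text
pose [0.6183 0.0459 0.1331] [-176.55    1.26   70.02] F [-0.4 -0.1 -2.2] q [-21.4  21.2  18.8  91.3  -7.3  72.4  68.9] w 0.0237
shift cm [-0.35  0.31 -0.  ] twist 0.02
35 [315.1 255.7 317.4 195.1]
20 [315.  262.4 317.1 183.4]
0 [315.  271.  316.5 173.5]
[104, 105, 105, 104, 104, 104, 104, 104, 104, 103, 95, 82, 72, 64, 60, 63, 63, 64, 64, 64, 64, 64, 63, 63, 62, 62, 63, 62, 55, 54, 57, 58, 57, 63, 62, 49, 33, 22, 23, 24, 23, 23, 71, 114, 143, 142, 143, 143, 142, 143, 143, 142, 142, 142, 143, 143, 143, 143, 143, 143, 143, 143, 143, 143, 143, 143, 143, 144, 143, 144, 143, 143, 143, 144, 143, 144, 144, 144, 144, 144, 143, 142, 137, 138, 143, 145, 145, 145, 146, 145, 145, 146, 146, 145, 146, 146, 146, 146, 146, 146, 147, 146, 146, 147, 147, 147, 147, 146, 147, 147, 148, 148, 149, 149, 150, 150, 150, 150, 151, 151, 151, 151, 152, 152, 140]
```

Edge still at row 192.5, so the tilt is unchanged. I'll ease the grip further.

Emit:
{"api": "arm_command", "payload": {
  "translation": [
    [-0.3,0,0],
    [0,0,0],
    [0,0,0],
    [0,0,0]
  ],
  "twist": [0,0,0,0],
  "force": 4
}}

```text
time_s: 18.77
tool_pos: [0.6173, 0.0425, 0.1333]
tool_rot: [-176.6, 1.3, 70.0]
force: [0.2, 0.7, -2.8]
grip_width: 0.0237
```

```bash
cat > edge.py <<'E'
from lid import *
T=tool();c=optics.read_camera('wrist');p=c['img'][150:240,310:322].mean((1,2))
i=np.argmax((p>90)&(np.arange(90)>15))+150;print('edge row',i)
for th in (35,25,15,5,0): print(th,model(T,c,th)[2][1,1].round(1),end=' ')
print()
E
python3 edge.py; python3 go.py .620 .0416 .133 70
```

```text
edge row 193
35 195.1 25 186.9 15 180.2 5 175.2 0 173.5 
pose [0.6173 0.0426 0.1333] [-176.57    1.25   69.99] F [-0.5 -0.1 -2.3] q [-21.2  21.   18.9  91.4  -7.2  72.4  69.1] w 0.024
shift cm [0.   0.29 0.02] twist -0.01
```

Emit:
{"api": "arm_command", "payload": {
  "translation": [
    [0,0.3,0.2],
    [0,0,0.3],
    [0,0,0.3],
    [0,0,0.2],
    [0,0,0]
  ],
  "twist": [0,0,0,0,0]
}}

```text
time_s: 19.45
tool_pos: [0.6224, 0.0408, 0.1246]
tool_rot: [-176.9, 1.2, 70.0]
force: [-0.1, -1.0, -1.4]
grip_width: 0.0238
```

```bash
python3 edge.py; python3 go.py .620 .0416 .125 70
```

```text
edge row 190
35 194.8 25 186.7 15 180.0 5 175.1 0 173.4 
pose [0.6223 0.0408 0.1245] [-176.92    1.16   69.96] F [ 0.8 -0.8  0.5] q [-21.   21.7  18.9  91.6  -7.4  71.2  69.4] w 0.0238
shift cm [-0.01 -0.25 -0.03] twist -0.04
```

The edge is now at row 190, so the lid is turning level on the rim (about 31°). I'll continue along the arc.

Emit:
{"api": "arm_command", "payload": {
  "translation": [
    [0,0.15,0.2],
    [0,0.2,0.2],
    [0,0.2,0.2],
    [0,0,0]
  ],
  "twist": [0,0,0,0]
}}

```text
time_s: 20.0
tool_pos: [0.6275, 0.0388, 0.1178]
tool_rot: [-176.9, 1.2, 70.0]
force: [1.0, -0.6, -1.5]
grip_width: 0.0239
```

```bash
python3 edge.py; python3 go.py .620 .0416 .125 70
```

```text
edge row 182
35 194.8 25 186.7 15 180.0 5 175.1 0 173.4 
pose [0.6273 0.0389 0.1177] [-176.89    1.16   69.96] F [ 0.2 -0.1 -1.4] q [-20.6  22.7  18.9  91.2  -7.7  70.8  69.8] w 0.0237
shift cm [-0.01 -0.81 -0.68] twist -0.04
```

Emit:
{"api": "arm_command", "payload": {
  "translation": [
    [0,0.2,0.2],
    [0,0.2,0.2],
    [0,0.15,0.2],
    [0,0,0]
  ],
  "twist": [0,0,0,0]
}}

```text
time_s: 20.55
tool_pos: [0.6312, 0.0374, 0.1099]
tool_rot: [-176.7, 1.2, 70.0]
force: [-0.0, -0.4, -1.4]
grip_width: 0.0238
```

```bash
python3 edge.py; python3 go.py .6378 .0345 .104 70
```

```text
edge row 175
35 194.9 25 186.8 15 180.1 5 175.2 0 173.4 
pose [0.6311 0.0375 0.1099] [-176.73    1.2    70.  ] F [ 0.6 -1.  -0.8] q [-20.3  23.6  18.8  90.9  -8.1  70.4  70.2] w 0.0242
shift cm [-0.04  0.76  0.55] twist 0.0
```

Emit:
{"api": "arm_command", "payload": {
  "translation": [
    [0,0.2,0.2],
    [0,0.2,0.2],
    [0,0.1,0.2],
    [0,0,0.1],
    [0,0,0]
  ],
  "twist": [0,0,0,0,0]
}}

```text
time_s: 21.22
tool_pos: [0.6356, 0.0357, 0.1045]
tool_rot: [-176.7, 1.2, 70.0]
force: [-1.1, -0.8, -0.4]
grip_width: 0.0242
```

```bash
python3 edge.py; python3 go.py .6378 .0345 .104 70
```

```text
edge row 170
35 195.0 25 186.8 15 180.1 5 175.2 0 173.4 
pose [0.6356 0.0357 0.1044] [-176.71    1.16   70.  ] F [-1.3 -0.9  2.2] q [-20.   24.4  18.8  90.5  -8.4  70.   70.6] w 0.0241
shift cm [-0.03  0.25  0.03] twist -0.0
```

Emit:
{"api": "arm_command", "payload": {
  "translation": [
    [0,0.1,0.15],
    [0,0,0.15],
    [0,0,0]
  ],
  "twist": [0,0,0]
}}

```text
time_s: 21.65
tool_pos: [0.6367, 0.0353, 0.1026]
tool_rot: [-176.7, 1.1, 70.0]
force: [-1.5, 0.8, 1.6]
grip_width: 0.024
```

```bash
python3 edge.py; python3 go.py .6378 .0345 .104 70
```

```text
edge row 169
35 194.9 25 186.8 15 180.1 5 175.2 0 173.4 
pose [0.6367 0.0352 0.1026] [-176.75    1.13   69.99] F [-1.5 -0.2  2.9] q [-19.9  24.6  18.8  90.5  -8.4  69.8  70.7] w 0.0244
shift cm [-0.03  0.12 -0.15] twist -0.01
```

Emit:
{"api": "arm_command", "payload": {
  "translation": [
    [0,0,0],
    [0,0,0],
    [0,0,0],
    [0,0,0],
    [0,0,0],
    [0,0,0]
  ],
  "twist": [0,0,0,0,0,0],
  "grip": 100
}}

```text
time_s: 22.45
tool_pos: [0.6367, 0.0355, 0.1011]
tool_rot: [-176.7, 1.1, 70.0]
force: [-0.6, 0.4, -0.1]
grip_width: 0.0761
```

Emit:
{"api": "arm_command", "payload": {
  "translation": [
    [0,0,-1.5],
    [0,0,-3],
    [0,0,-3],
    [0,-1,-3],
    [0,-1,-2],
    [0,0,0]
  ],
  "twist": [0,0,0,0,0,0]
}}

```text
time_s: 23.2
tool_pos: [0.6261, 0.0422, 0.2357]
tool_rot: [-177.0, 1.0, 70.0]
force: [0.5, 0.3, 0.3]
grip_width: 0.087
```

```bash
python3 go.py .6378 .0345 .104 70; python3 - <<'E'
from h import *
T=tool();np.save('T6.npy',T);c=optics.read_camera('wrist');s=optics.read_camera('side')
a=cv2.resize(c['img'][90:240,235:415],(480,400),interpolation=cv2.INTER_CUBIC)
b=cv2.resize(s['img'][145:225,320:384],(320,400),interpolation=cv2.INTER_CUBIC)
cv2.imwrite('pics/w6.png',np.hstack([a,b]))
E
```

```text
pose [0.6261 0.0422 0.2357] [-176.95    1.05   69.98] F [0.5 0.3 0.3] q [-21.4  18.2  19.6  83.1  -6.3  83.   68.4] w 0.087
shift cm [-0.08  2.06 13.08] twist -0.02
```

View pics/w6.png

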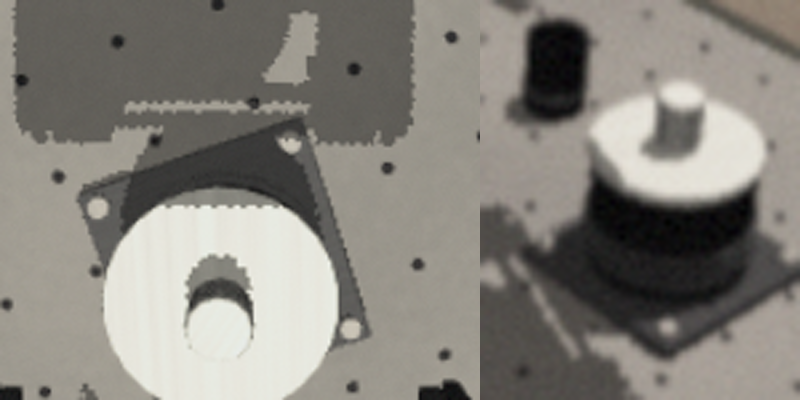

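The lid appears seated and level on the housing. As a check, I'll fit the wrist-view flange outline (crop left 103, right 338) together with the knob top at (219,328).

```bash
python3 - <<'E'
from h import *
from scipy.optimize import least_squares
T=tool();c=optics.read_camera('wrist');s=optics.read_camera('side');np.set_printoptions(precision=4,suppress=True)
ph=np.linspace(0,2*np.pi,181)
def pts(q,h,r):
    x,y,tx,ty,z=q;n=np.array([tx,ty,1]);n/=np.linalg.norm(n);e=np.cross([0,1,0],n);e/=np.linalg.norm(e);f=np.cross(n,e)
    return np.array([x,y,z])+h*n+r*(np.cos(ph)[:,None]*e+np.sin(ph)[:,None]*f)
def cont(c,roi,lo):
    g=c['img'].mean(2).astype(np.uint8);m=np.zeros_like(g);a,b,d,e=roi;m[a:b,d:e]=(g[a:b,d:e]>lo)*255
    k=max(cv2.findContours(m,0,cv2.CHAIN_APPROX_NONE)[0],key=cv2.contourArea)[:,0].astype(float);return k
w=cont(c,(150,262,255,375),200);sd=cont(s,(150,188,335,378),150)
hull=lambda k:cv2.convexHull(k.astype(np.float32))[:,0]
w=w[w[:,1]>172];w=w[w[:,1]<240]
sd=sd[sd[:,1]>170]
print(len(w),w.min(0),w.max(0),len(sd),sd.min(0),sd.max(0))
kt=np.array([317.1,213.]);ks=np.array([320+(680-480)/5,145+96/5])
def res(q):
    a=proj(c,pts(q,.006,.046),T);b=proj(s,pts(q,.006,.046))
    d=lambda k,P:np.sqrt(((k[:,None]-P)**2).sum(2)).min(1)
    return np.r_[d(w,a),d(sd,b),3*(proj(c,pts(q,.037,0)[:1],T)[0]-kt),3*(proj(s,pts(q,.037,0)[:1])[0]-ks)]
r=least_squares(res,[.638,.0345,0,0,.09],loss='soft_l1',x_scale=[.01,.01,.05,.05,.01],diff_step=1e-3)
print('x y tiltx tilty z',r.x,'tilt deg',np.degrees(np.hypot(*r.x[2:4])),'rms',np.sqrt((res(r.x)**2).mean()))
E
```

```text
139 [274. 173.] [362. 239.] 85 [335. 171.] [377. 187.]
x y tiltx tilty z [0.6367 0.0355 0.0383 0.018  0.0845] tilt deg 2.4251830240578567 rms 2.1489026050201487
```

```bash
python3 - <<'E'
from h import *
from scipy.optimize import least_squares
T=np.load('T6.npy');c=optics.read_camera('wrist');s=optics.read_camera('side');np.set_printoptions(precision=4,suppress=True)
g=c['img'].mean(2)>200
# half-level edges of the flange along rows, in the wrist image
P=[]
for v in range(185,236,5):
    u=np.flatnonzero(g[v,255:375])+255; P+= [(u[0]-.5,v),(u[-1]+.5,v)]
P=np.array([onz(c,*p,.096,T)[:2] for p in P])
r=least_squares(lambda q:np.linalg.norm(P-q[:2],axis=1)-q[2],[.637,.035,.046]);print('wrist flange',r.x,'rms',np.sqrt((r.fun**2).mean()))
print('wrist knob',onz(c,317.1,213,.127,T))
print('side knob',onz(s,360,145+96/5,.127),' flange L/R mid',onz(s,320+(588+766)/2/5-96,145+148/5,.096))
for h in(.096,): print('expected side flange L/R/top/bot', *[ (proj(s,np.array([r.x[0]+.046*np.cos(a),r.x[1]+.046*np.sin(a),h]))) for a in np.radians([-45,135,45,225])], 'seen crop->', [(320+(u-480)/5,145+v/5) for u,v in((766,148),(588,145),(680,95),(678,203))])
E
```

```text
wrist flange [0.6385 0.0364 0.0458] rms 0.0002458729894454886
wrist knob [0.6349 0.0367 0.127 ]
side knob [0.6322 0.0331 0.127 ]  flange L/R mid [0.6318 0.0311 0.096 ]
expected side flange L/R/top/bot [377.4238 173.5182] [341.983  171.9596] [359.1246 162.9071] [360.2764 183.2881] seen crop-> [(377.2, 174.6), (341.6, 174.0), (360.0, 164.0), (359.6, 185.6)]
```

```bash
python3 - <<'E'
from h import *
T=np.load('T6.npy');c=optics.read_camera('wrist');g=c['img'].mean(2).astype(int)
for u in(312,317,322): print(u,g[185:250,u].tolist())
for v in(207,213,219): print(v,g[v,298:337].tolist())
for x,y in((.6385,.0364),(.6375,.0364)):
  for z in(.127,): print([proj(c,np.array([x+dx,y+dy,z]),T).round(1) for dx,dy in((0,0),(-.012,0),(.012,0),(0,.012),(0,-.012))])
E
```

```text
312 [231, 231, 230, 225, 143, 134, 135, 134, 134, 134, 133, 134, 132, 117, 79, 56, 55, 64, 67, 67, 95, 190, 223, 229, 230, 230, 230, 229, 229, 229, 228, 229, 230, 230, 230, 228, 229, 229, 227, 227, 227, 224, 223, 228, 228, 229, 228, 228, 228, 228, 228, 228, 227, 227, 228, 227, 227, 227, 228, 227, 228, 227, 227, 200, 154]
317 [227, 228, 215, 164, 132, 131, 131, 130, 130, 130, 131, 118, 90, 64, 63, 71, 68, 72, 85, 139, 221, 228, 229, 229, 231, 231, 230, 231, 230, 231, 229, 230, 229, 230, 230, 230, 229, 229, 228, 229, 229, 230, 230, 226, 228, 230, 231, 230, 230, 229, 230, 230, 230, 230, 229, 230, 230, 229, 229, 229, 229, 230, 230, 211, 168]
322 [227, 226, 217, 171, 131, 130, 128, 128, 130, 128, 128, 128, 106, 71, 64, 67, 58, 59, 70, 96, 137, 220, 229, 230, 230, 229, 230, 230, 231, 230, 230, 229, 230, 231, 231, 231, 231, 230, 230, 229, 229, 230, 226, 228, 228, 228, 228, 229, 229, 229, 229, 228, 228, 228, 228, 229, 228, 229, 229, 228, 228, 228, 218, 196, 169]
207 [228, 227, 225, 226, 228, 228, 229, 222, 186, 51, 66, 98, 161, 207, 223, 227, 229, 230, 229, 229, 230, 231, 230, 230, 229, 227, 222, 190, 139, 95, 71, 56, 59, 206, 228, 229, 228, 229, 230]
213 [228, 227, 226, 224, 228, 228, 228, 191, 143, 221, 227, 229, 229, 230, 229, 229, 230, 231, 230, 230, 230, 230, 230, 230, 231, 229, 229, 231, 231, 232, 229, 220, 123, 165, 213, 228, 228, 228, 230]
219 [228, 228, 226, 225, 229, 228, 229, 218, 208, 225, 227, 228, 229, 230, 230, 229, 229, 228, 230, 230, 231, 229, 229, 230, 231, 231, 232, 230, 230, 231, 231, 228, 161, 216, 229, 228, 229, 228, 230]
[array([318.1, 216.5]), array([313.6, 204.9]), array([322.4, 227.9]), array([330.2, 212.4]), array([306. , 220.6])]
[array([317.7, 215.6]), array([313.2, 203.9]), array([322.1, 227. ]), array([329.8, 211.4]), array([305.7, 219.7])]
```

The knob outline's true extents are columns 305.5–330.2 and rows 204.3–228, giving a centre at (317.9,216.2). A level, seated lid predicts (318.1,216.5). The arm is clear of everything, so I'll hand in.

```bash
python3 -c "
from cell import env;print(env.sign_off())"
```

```text
the job is handed in; nothing more can be done
None
```

I moved the dust cover to the tray and put the blanking lid on the detector's rim, then handed the job in with about 24 s of the 48 s used. The simulator gave no verdict.

- **Dust cover:** I lifted it by its knob and set it down in the tray until the tool stopped descending. After release, the side and wrist views showed it flat, knob up and near the tray's centre.
- **Blanking lid:** The tool cannot tilt, so I gripped the lid at its 35° lean. Lowering the grip to 4 N did not make it swing level. I rested its low edge on the rim, turned it level under the light grip, and released it once it was down.
- **Last checks on the lid:** The flange outline fitted a level circle at seated height (45.8 mm against 46 mm actual, 0.25 mm rms). The centre is about 2 mm from where the detector's own cover sat. The knob top was within 0.4 px of where a level, seated lid would put it.
- **Checks that disagreed:** A joint fit of the wrist and side views gave 2.4° tilt and a seat 5 mm too low. Its residual was high (2 px rms), from clipped outlines and my misreading of the knob centre. The side view put the flange edges 1–2 px below where I expected them.
- **On the way:** The tool drifted 15 mm on the first descent, so I reopened the closing fingers and re-centred before gripping the cover. The tool itself ended about 3° off vertical.
- **Bystanders:** I saw no contact with any of them, but did not measure their positions afterwards.

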